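# Ease the draw bench back one notch

## Robot

A 6-joint arm with a two-finger parallel gripper is mounted at the origin on the work surface. World frame = base frame: x ahead of the robot, y to its left, z up, the work surface at z = 0. Lengths are in mm, angles in rad, forces in N, time in s.
With the tool pointing down it reaches from about 350 to 775 mm from the base axis. Payload 7.3 kg.
Tool frame: the origin (TCP) lies at the very end of the fingers, on their centre line; the grasp point (between the pads) lies 19 mm behind it; z points along the fingers, x is the direction in which the jaws open and shut, and the axes are right-handed (so a half turn about z gives the same grasp; the last joint's range is limited). The gripper opens to 92 mm and grips with 3 to 60 N. Pads are 19 mm wide; open, the fingers measure 130 mm over their backs; the gripper's body (75 mm by 190 mm) begins 47 mm behind the grasp point.
Start: joints at [1.05, 0.342, 1.524, -0, 1.275, -0.146], TCP at [192.182, 488.58, 226.741] pointing down, gripper open.
Joint ranges: [-2.53, 2.53], [-0.77, 2.02], [0.04, 2.7], [-1, 4.14], [0.28, 2.66], [-3.11, 3.11]. Speed limits (rad/s): [2.57, 2.57, 3.14, 3.14, 3.14, 3.14].

## Interface

Orientations are given as [roll, pitch, yaw] about the fixed x, y, z axes, in that order (R = Rz(yaw) Ry(pitch) Rx(roll)).
In Python, from plant import bot, capture, camera_params gives the robot as it stands.
- The arm moves only by the shell command python3 -m jog 'ROWS' [OPENING]. ROWS is a JSON object of lists of equal length, an entry for each row: "xyz": the shift along the world's x, y, z as a fraction of full scale, a list of three; "angular": the turn, a rotation vector about the world's x, y, z as a fraction of full scale, a list of three. In form: {"xyz": [[x, y, z], ...], "angular": [[wx, wy, wz], ...]}. A call has 1 to 10 rows; each row shifts and turns the pose as measured when the row begins; what a row does not reach is not made up. Full scale, the value 1, is 2 cm for a shift and 6 degrees for a turn. A row lasts 1/10 s, in which the tool goes at most 50 mm and 8.59 degrees, less where a joint would pass 70% of its speed; a pose out of reach is approached as far as the arm can. A call with a number of a shift or a turn outside -1 to 1 is refused whole. A call with a gripper value outside its range is refused whole. OPENING is the closure, from -1 (fully open) to 1 (shut), set as the call begins (- or left out, the last holds). The fingers move at their own pace and stop on an object; the grip force is fixed at half the most. Time passes only in rows, so rows that do not move let the fingers close. It gives the time, the measured TCP pose, the force and the opening at its end, in the units of the state.
- bot.get_obs(): the state, without advancing time (a new reading comes with each control period).
- capture(name): name is "scene" or "top" or "wrist"; returns the picture (400x640x3 uint8, red, green, blue); there is no depth.
- camera_params(name): a dict with "fx", "fy", "cx", "cy" (pixels), "rvec" (rotation vector, rad) and "tvec" (3), from world to camera coordinates, as OpenCV has them. Camera axes: x right, y down, z forward; pixel columns grow to the right and rows downward; lengths in mm; the calibration is good to about 2 mm. The wrist camera is an equidistant fisheye: a pixel r from the principal point sees the ray r / f radians off the axis. A picture is of the moment at which its call begins: read the wrist's pose just before it. camera_params takes no time and is no camera call; for the wrist camera it gives the pose at the moment of the call.
- bot.close_job(): hands the job in, once; it reports no verdict.
The state is a dict: "time": time; "joint_positions": joint angles; "dq": joint speeds; "tau": joint torques, N m; "tool_pos": TCP position; "tcp_rot": TCP orientation; "contact_force": force on the tool from outside, world axes, zero at the start; "moment": the same for the moment, N m; "grip_width": finger opening in mm.
Only numpy, scipy, OpenCV 4.12 (cv2) and the standard library are available. Lean on these libraries where they do the work, as an engineer would, in place of code of your own. Each camera call takes 0.05 s, during which the arm holds its last target.

## Task

The pull on the little draw bench is finished, so ease it back by one notch: with a fingertip tip the ratchet's pawl up and over by its ball-ended lever until it rests open, push the capstan backward (the upright spoke towards the pawl's side, so that the carriage runs towards the drawplate) to the next notch, and tip the pawl down again so that it locks the wheel there, with the next tooth lying up against the pawl. Only push with the fingers, do not grip the lever or the capstan, and leave the tools and things lying around the bench where they are; finish clear of everything.

Things in the scene. Friction and masses are not known exactly. Their poses are not given: they have to be found in the camera images.
- draw_bench: Rack draw bench of grey painted steel, fixed to the table, 600 mm long. Origin on the table below the middle of the headstock's axle. x along the axle, y along the beam (drawplate at y -411 mm), z up. Headstock cheeks: outer faces at x -36 and +36 mm, y -48 to +48, 171 mm high; bracket of the pawl on the +x cheek, y 42 to 82, 213 mm high. Carriage and brass rod at y -130 to -460, under 170 mm high.
- axle (a point): Centre of the capstan: bench x -78 mm, y 0, 140 mm above the table. Four steel spokes 12 mm thick, 90 degrees apart, in the upright plane through this point along the beam; each ends in a black ball of 24 mm diameter, its centre 105 mm from the axle.
- ratchet_centre (a point): Centre of the ratchet wheel, on the same axle at bench x +49 mm, 140 mm above the table: steel, 12 saw teeth, 100 mm across the tips, 82 mm at the roots, 12 mm thick. The pawl's nose lies in a notch at its top.
- spoke_knob (a point): Centre of the ball on the upright spoke, the one to push. At the start it stands above the axle, leaning 20 to 32 degrees from vertical towards the drawplate (bench -y): its lean towards bench +y is -0.36 rad minus the wheel's joint value. Pushed towards bench +y it turns the wheel backward.
- ratchet_wheel (a joint): Turn of ratchet wheel and capstan as one, rad; negative is backward (carriage towards the drawplate, 22 mm a rad). One notch is 0.524. At about -0.02 a tooth bears on the seated pawl; starts at 0 to 0.2. With the pawl down it cannot go back past a tooth; the tooth one notch back bears at about -0.54. With the pawl open it turns freely and stays where it is left (friction: about 1.5 N at the ball).
- pawl_pivot (a point): Pivot of the pawl, at the middle of its 12 mm thickness: bench x +49 mm, y +62 mm, 204 mm above the table (127 mm in bench x and 62 mm in bench y from axle). The pawl's steel arm reaches 61 mm from here towards bench -y, down to the ratchet's top.
- pawl_knob (a point): Centre of the black ball, 22 mm diameter, on the end of the pawl's lever (9 mm rod; ball centre 75 mm from the pivot). Pawl seated: the lever stands up, leaning 25 degrees towards bench -y, the ball 272 mm above the table. Pushing the ball towards bench +y lifts the pawl.
- pawl (a joint): Swing of the pawl, rad. 0: nose at the bottom of a notch (up to 0.15 riding on the back of a tooth). Grows as the pawl is lifted, its lever going towards bench +y; lever upright at 0.44. Throw-over pawl weighted by its ball, moved by under 1 N: let go below about 0.5 it falls onto the wheel, beyond about 0.7 it falls open onto its stop at 1.15, the lever leaning 41 degrees towards bench +y.
- hammer: Loose hammer, 220 mm, lying beyond the beam (bench +x side). Leave it.
- bench_block: Loose steel bench block 70 x 70 x 22 mm, lying beside the capstan (bench -x side). Leave it.
- wax_tin: Loose round tin, 66 mm diameter, 24 mm high, beside the ratchet (bench +x side). Leave it.
- spare_plate: Loose spare drawplate, steel, 150 x 40 x 6 mm, lying at the bench's -x side. Leave it.
- ring_clamp: Loose wooden ring clamp, 150 mm long, 24 mm high, lying near the headstock's end. Leave it.
- ring_dish: Loose small white dish, 84 mm diameter, 26 mm high, off the headstock's end. Leave it.
- pliers: Loose pliers, 130 mm, lying off the headstock's end. Leave it.

How it is judged (in metres and radians):
On the way, in this order (a step that is already met when the one before it is completed fails the run):
1. the pawl is thrown up and over, open, the wheel not yet moved back (value of joint pawl above 0.95 rad and value of joint ratchet_wheel above -0.08 rad), for 0.2 s.
2. with the pawl open the wheel is pushed backward past its tooth (value of joint pawl above 0.9 rad and value of joint ratchet_wheel below -0.1 rad), for 0.1 s.
At the end, for the whole second after the job is handed in: The pawl is down in the notch (joint below 0.10 rad) and the wheel has come back one notch, with the next tooth at the pawl: wheel joint between -0.63 and -0.44 rad (bearing is -0.54). Both are at rest (value of joint pawl between -0.12 and 0.1 rad and value of joint ratchet_wheel between -0.63 and -0.44 rad and velocity of joint ratchet_wheel between -0.05 and 0.05 rad/s and velocity of joint pawl between -0.1 and 0.1 rad/s); the robot touches nothing.
It fails at once if the wheel is let back by more than the one notch (value of joint ratchet_wheel below -0.72 rad).
It fails at once if the pawl's ball or the spoke's ball is gripped between the fingers instead of pushed (distance between the grasp point and pawl_knob below 0.012 m or distance between the grasp point and spoke_knob below 0.012 m).
It fails at once if a thing lying around the bench is lifted or shoved more than 25 mm (distance of any of hammer, bench_block, wax_tin, spare_plate, ring_clamp, ring_dish, pliers from where it was at the start of the episode above 0.025 m).
It also fails if it takes over 62 s, if anything falls off the work surface, if the arm or the gripper's body presses on something with over 40 N, if the wrist force passes 120 N, or if a joint passes its speed limit or range.

## Working session

There is one attempt and no reset: what is moved stays moved. The work goes in short steps, Python scripts to look and compute and a shell command to move; the robot and the scene stay as the last step left them, time stands still between calls to the robot, and variables do not carry over. Pictures are saved under pics/ and viewed, and the job is handed in when it is done.

```bash
ls; mkdir -p pics; python3 - <<'E'
from plant import bot,capture,camera_params
import cv2
print(bot.get_obs())
for n in("scene","top","wrist"):
    print(n,camera_params(n)); cv2.imwrite(f"pics/{n}0.png",capture(n)[:,:,::-1])
E
```

```text
pics
{'time': 0.0, 'joint_positions': array([ 1.05003253e+00,  3.42684036e-01,  1.52499852e+00,  7.44422162e-06,
        1.27540699e+00, -1.45981113e-01]), 'dq': array([ 1.97317142e-04,  4.03686274e-05, -1.29934571e-04,  4.96018898e-04,
       -1.63999371e-03, -8.33671953e-05]), 'tau': array([-2.07384505e-04, -4.31255150e+01, -2.44218081e+01,  7.17270887e-02,
        5.61798178e-02, -1.41523115e-04]), 'tool_pos': array([191.95301708, 488.2190323 , 226.0715003 ]), 'tcp_rot': array([-3.14136787e+00,  1.47994047e-03,  1.19601164e+00]), 'contact_force': array([0.31085112, 0.45956232, 0.01421517]), 'moment': array([-0.00581102, -0.02942488, -0.0125652 ]), 'grip_width': 92.00953480960762}
scene {'fx': 372.4472660114332, 'fy': 372.4472660114332, 'cx': 324.7749183617082, 'cy': 204.84304785314183, 'rvec': array([ 2.05130568,  1.25468666, -0.55787117]), 'tvec': array([-334.5141275 , -221.65086864, 1319.19898176])}
top {'fx': 394.60859009447404, 'fy': 394.60859009447404, 'cx': 315.241544317624, 'cy': 195.87946376773732, 'rvec': array([ 2.15271515, -2.15034264,  0.04907364]), 'tvec': array([ 84.18236276, 601.8288966 , 858.43545535])}
wrist {'fx': 309.70691628693146, 'fy': 309.70691628693146, 'cx': 317.9009382045588, 'cy': 198.47190066042387, 'rvec': array([-2.41358142, -1.64481366, -0.21226628]), 'tvec': array([-525.66040438,  -31.90805403,  389.61748685])}
```

View pics/scene0.png

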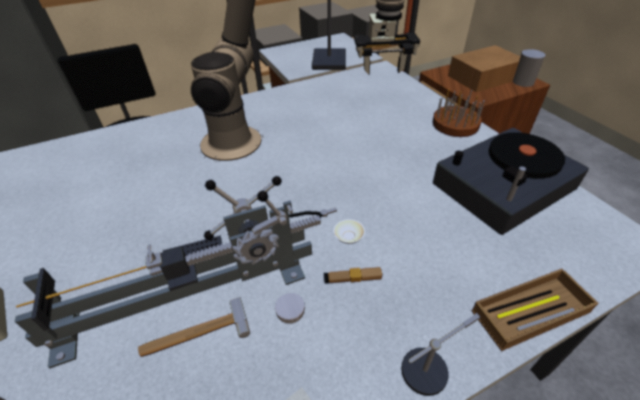

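View pics/top0.png

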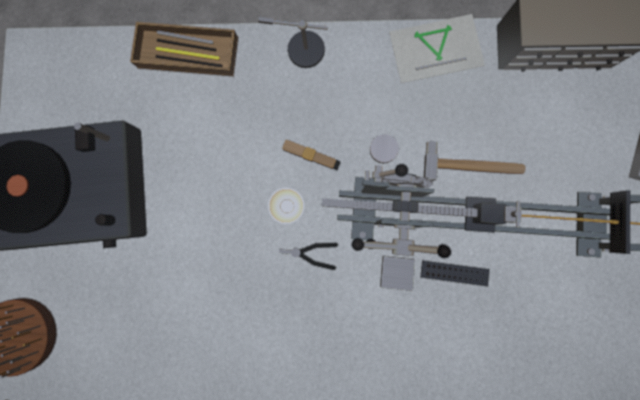

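View pics/wrist0.png

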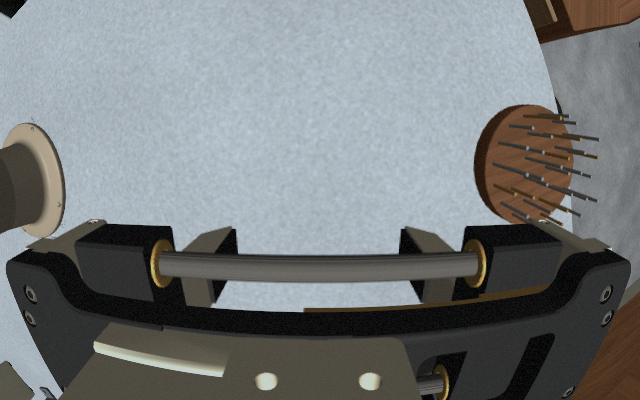

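```bash
python3 - <<'E'
import cv2
a=cv2.imread("pics/top0.png")[130:300,320:480];cv2.imwrite("pics/t0c.png",cv2.resize(a,None,fx=3.5,fy=3.5,interpolation=2)[:600])
a=cv2.imread("pics/scene0.png")[165:295,185:345];cv2.imwrite("pics/s0c.png",cv2.resize(a,None,fx=4.5,fy=4.5,interpolation=2)[:600])
E
```

```text
(no output)
```

View pics/t0c.png

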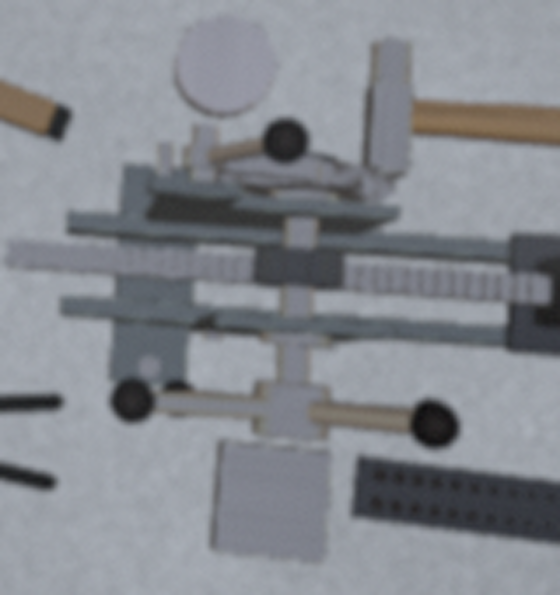

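View pics/s0c.png

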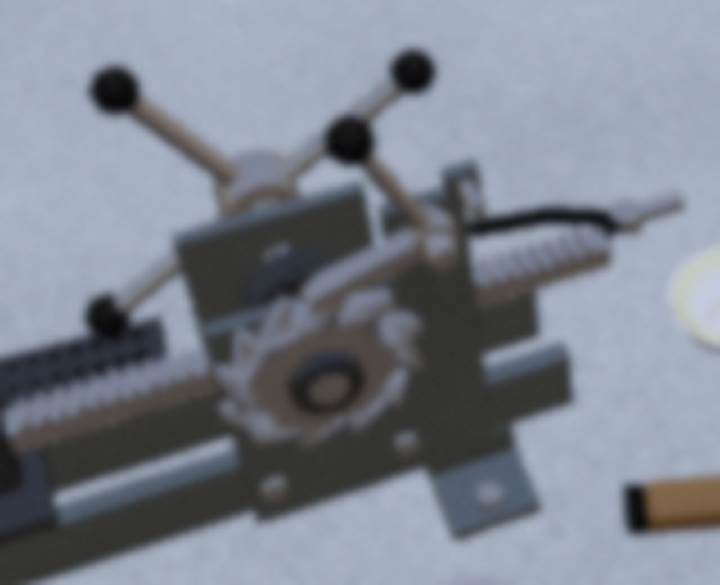

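```bash
cat > h.py <<'E'
import numpy as np,cv2
from plant import bot,capture,camera_params
from scipy.optimize import least_squares
def proj(n,P):
    c=camera_params(n);K=np.array([[c['fx'],0,c['cx']],[0,c['fy'],c['cy']],[0,0,1]])
    return cv2.projectPoints(np.array(P,float).reshape(-1,3),c['rvec'],c['tvec'],K,None)[0].reshape(-1,2)
def spoke(l): return [-78,105*np.sin(l),140+105*np.cos(l)]
def pk(p): a=np.radians(-25)+p; a=-0.436+p; return [49,62+75*np.sin(a),204+75*np.cos(a)]
def b2w(P,b):
    P=np.array(P,float).reshape(-1,3);c,s=np.cos(b[2]),np.sin(b[2])
    return P@np.array([[c,-s,0],[s,c,0],[0,0,1]]).T+[b[0],b[1],0]
E
python3 - <<'E'
from h import *
# z sanity: pixel->table for yaw guess
def res(q,full=False):
    b=q[:3];w=q[3];p=q[4];l=-0.36-w
    W=b2w([spoke(l),spoke(l+np.pi/2),spoke(l-np.pi/2),pk(p)],b)
    a=proj("top",W[[0,1,3]]);s=proj("scene",W)
    r=np.r_[(a-[[444.3,250.9],[358,244],[401.7,170]]).ravel(),(s-[[210.6,185],[276.6,181],[208.8,235],[262.8,196.1]]).ravel()]
    return r
best=min((least_squares(res,[x,y,t,0.1,0.05]) for x in(400,600) for y in(-100,100) for t in np.arange(-3,3,1)),key=lambda r:r.cost)
print(best.x,best.cost,res(best.x).round(1))
b=best.x[:3];l=-0.36-best.x[3]
print(b2w([[0,0,0],[0,-411,0],spoke(l),pk(best.x[4]),[49,62,204]],b).round(0))
np.save("b.npy",best.x)
E
```

```text
[ 5.71271775e+02 -9.40695460e+01 -6.95100617e-02  1.80914016e-01
  1.74275349e-02] 2.5216612561114573 [-0.6 -0.2 -0.8 -0.2 -0.7 -0.6 -1.  -0.  -0.7 -0.7 -0.4 -0.  -1.  -0.1]
[[ 571.  -94.    0.]
 [ 543. -504.    0.]
 [ 490. -143.  230.]
 [ 622.  -66.  273.]
 [ 624.  -36.  204.]]
```

```bash
python3 -m jog '{"xyz":[[0,0,1],[0,0,1],[0,0,1],[0,0,1],[0,0,0.7],[0.7,-1,0],[0.7,-1,0],[0.7,-1,0],[0.7,-1,0],[0.7,-1,0]],"angular":[[0,0,0],[0,0,0],[0,0,0],[0,0,0],[0,0,-0.5],[0,0,-0.6],[0,0,-0.6],[0,0,-0.6],[0,0,-0.6],[0,0,-0.6]]}' 1
python3 -m jog '{"xyz":[[0.7,-1,0],[0.7,-1,0],[0.7,-1,0],[0.7,-1,0],[0.7,-1,0],[0.7,-1,0],[0.7,-1,0],[0.7,-1,0],[0.7,-1,0],[0.7,-1,0]],"angular":[[0,0,-0.6],[0,0,-0.6],[0,0,-0.6],[0,0,-0.6],[0,0,-0.6],[0,0,-0.6],[0,0,-0.6],[0,0,-0.6],[0,0,-0.6],[0,0,-0.6]]}' 1
```

```text
time: 1.15
tool_pos: [261.1, 384.9, 320.3]
tcp_rot: [-3.139, 0.009, 0.821]
contact_force: [0.8, 0.5, 0.7]
grip_width: 16.1
time: 2.15
tool_pos: [404.4, 175.2, 318.4]
tcp_rot: [-3.14, 0.013, 0.167]
contact_force: [1.0, 1.0, 0.0]
grip_width: 0.3
```

```bash
python3 -m jog '{"xyz":[[0.75,-1,0],[0.75,-1,0],[0.75,-1,0],[0.75,-1,0],[0.75,-1,0],[0.75,-1,0],[0.75,-1,0],[0.75,-1,0],[0.75,-1,0],[0.75,-1,0]],"angular":[[0,0,-0.4],[0,0,-0.4],[0,0,-0.4],[0,0,-0.4],[0,0,-0.4],[0,0,-0.2],[0,0,0],[0,0,0],[0,0,0],[0,0,0]]}' 1
python3 -m jog '{"xyz":[[0.75,-1,0],[0.75,-1,0],[0.75,-1,0],[0.75,-1,0],[0,0,0],[0,0,0]],"angular":[[0,0,0],[0,0,0],[0,0,0],[0,0,0],[0,0,0],[0,0,0]]}' 1
```

```text
time: 3.15
tool_pos: [558.2, -34.3, 315.7]
tcp_rot: [-3.139, 0.019, -0.077]
contact_force: [1.1, 0.8, 0.8]
grip_width: 0.6
time: 3.75
tool_pos: [620.5, -120.3, 311.5]
tcp_rot: [-3.138, 0.026, -0.08]
contact_force: [0.0, 0.5, -0.2]
grip_width: -0.0
```

```bash
python3 -m jog '{"xyz":[[0,0,-0.6],[0,0,-0.6],[0,0,-0.6],[0,0,-0.6],[0,0,0]],"angular":[[0,-0.25,0],[0,0,0],[0,0,0],[0,0,0],[0,0,0]]}' 1
python3 - <<'E'
from h import *
for n,(x,y,w,h) in dict(scene=(165,125,200,150),top=(320,110,200,150)).items():
    a=capture(n)[:,:,::-1];cv2.imwrite(f"pics/{n}1.png",cv2.resize(a[y:y+h,x:x+w],None,fx=4,fy=4,interpolation=2))
E
```

```text
time: 4.25
tool_pos: [618.0, -115.7, 262.6]
tcp_rot: [-3.134, -0.001, -0.077]
contact_force: [0.4, 0.6, 0.6]
grip_width: 0.5
```

View pics/scene1.png

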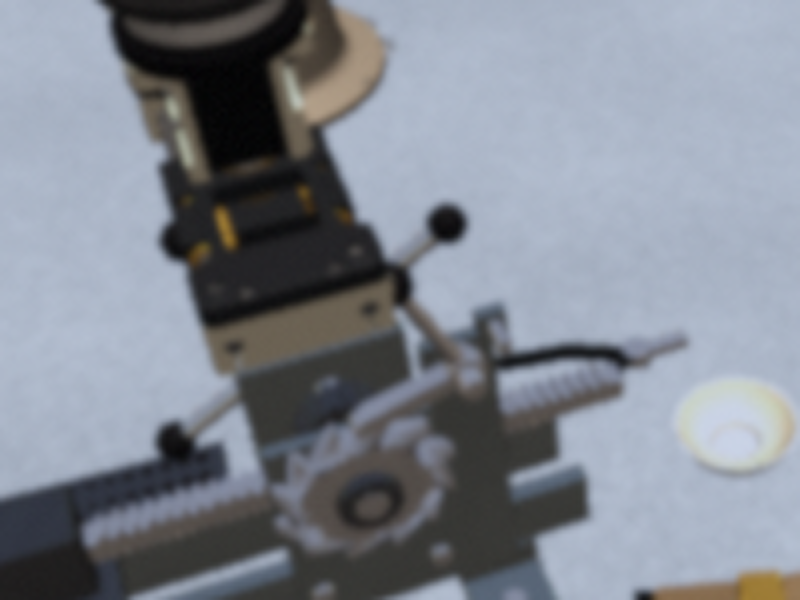

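View pics/top1.png

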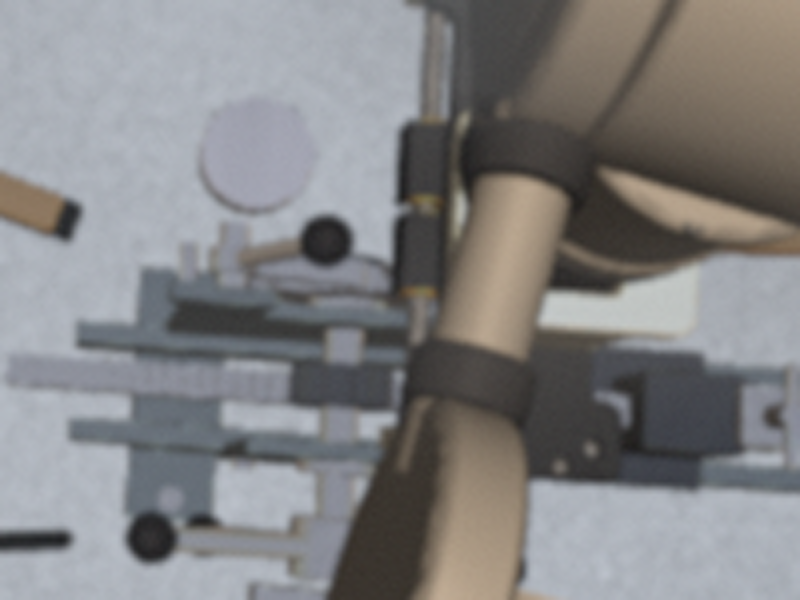

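```bash
python3 -m jog '{"xyz":[[0,0.6,0],[0.05,0.5,0],[0.05,0.4,0],[0,0.4,0],[0,0.4,0],[0,0.4,0],[0,0.4,0],[0,0.4,0],[0,0.4,0],[0,0.4,0]],"angular":[[0,0,0],[0,0,0],[0,0,0],[0,0,0],[0,0,0],[0,0,0],[0,0,0],[0,0,0],[0,0,0],[0,0,0]]}' 1
python3 - <<'E'
from h import *
for n,(x,y,w,h) in dict(scene=(165,125,200,150)).items():
    a=capture(n)[:,:,::-1];cv2.imwrite(f"pics/{n}2.png",cv2.resize(a[y:y+h,x:x+w],None,fx=4,fy=4,interpolation=2))
E
```

```text
time: 5.35
tool_pos: [621.7, -22.0, 267.8]
tcp_rot: [-3.136, -0.009, -0.076]
contact_force: [0.7, 0.1, -0.4]
grip_width: 0.3
```

View pics/scene2.png

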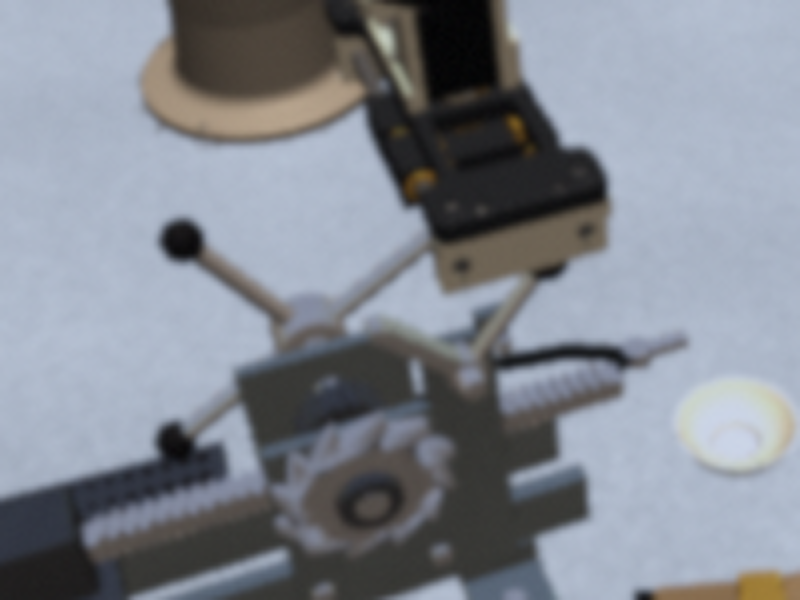

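```bash
python3 -m jog '{"xyz":[[0,-0.6,0.8],[-0.4,-0.9,0.4],[-0.75,-0.9,0],[-0.75,-0.9,0],[-0.75,-0.9,0],[-0.75,-0.9,0],[-0.75,-0.9,0],[-0.75,-0.9,0],[-0.75,-0.9,0],[-0.75,-0.6,0]],"angular":[[0,0,0],[0,0,0],[0,0,0],[0,0,0],[0,0,0],[0,0,0],[0,0,0],[0,0,0],[0,0,0],[0,0,0]]}' 1
python3 -m jog '{"xyz":[[0,0,0],[0,0,0]],"angular":[[0,0,0],[0,0,0]]}' 1
python3 - <<'E'
from h import *
for n,(x,y,w,h) in dict(scene=(165,125,200,150)).items():
    a=capture(n)[:,:,::-1];cv2.imwrite(f"pics/{n}3.png",cv2.resize(a[y:y+h,x:x+w],None,fx=4,fy=4,interpolation=2))
E
```

```text
time: 6.4
tool_pos: [489.8, -190.9, 291.7]
tcp_rot: [-3.136, -0.008, -0.07]
contact_force: [-0.7, 0.2, -0.1]
grip_width: 0.3
time: 6.6
tool_pos: [488.7, -192.2, 292.1]
tcp_rot: [-3.136, -0.009, -0.073]
contact_force: [0.7, -0.8, 0.2]
grip_width: 0.4
```

View pics/scene3.png

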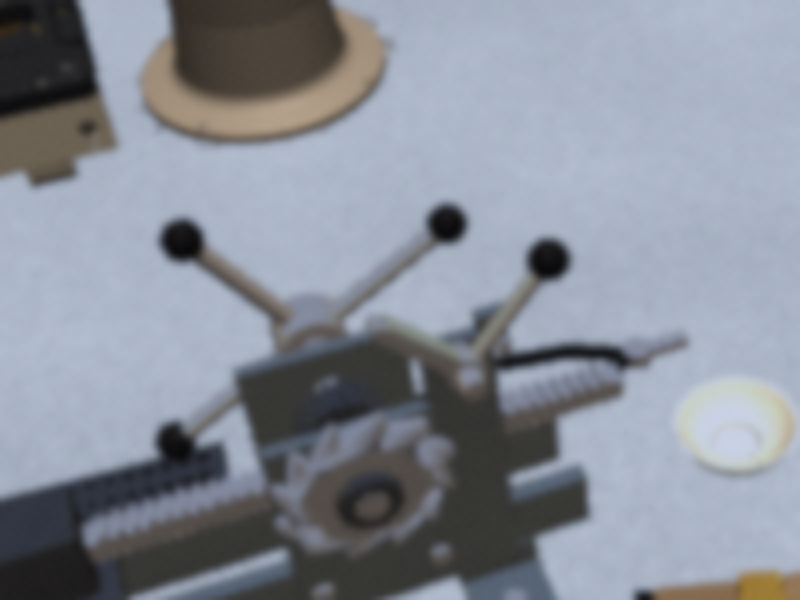

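```bash
python3 -m jog '{"xyz":[[0,0,-0.8],[0,0,-0.8],[0,0,-0.8],[0,0,-0.8],[0,0,-0.2],[0,0,0],[0,0.6,0],[0,0.4,0],[0,0.3,0],[0,0.3,0]],"angular":[[0,0,0],[0,0,0],[0,0,0],[0,0,0],[0,0,0],[0,0,0],[0,0,0],[0,0,0],[0,0,0],[0,0,0]]}' 1
python3 -m jog '{"xyz":[[0,0.3,0],[0,0.3,0],[0,0.3,0],[0,0.3,0],[0,0.2,0],[0,0.2,0],[0,0,0]],"angular":[[0,0,0],[0,0,0],[0,0,0],[0,0,0],[0,0,0],[0,0,0],[0,0,0]]}' 1
```

```text
time: 7.65
tool_pos: [495.0, -155.0, 225.6]
tcp_rot: [-3.141, -0.017, -0.066]
contact_force: [-0.9, -3.8, 2.5]
grip_width: 0.3
time: 8.35
tool_pos: [495.4, -119.4, 226.8]
tcp_rot: [-3.141, -0.02, -0.066]
contact_force: [0.1, -0.5, 0.7]
grip_width: 0.3
```

```bash
cat > m.py <<'E'
import sys
from h import *
n=sys.argv[1]
a=capture("scene")[:,:,::-1];cv2.imwrite(f"pics/{n}s.png",cv2.resize(a[125:275,165:365],None,fx=4,fy=4,interpolation=2))
a=capture("top")[:,:,::-1];cv2.imwrite(f"pics/{n}t.png",cv2.resize(a[110:260,320:520],None,fx=4,fy=4,interpolation=2))
b=np.load("b.npy")[:3]
for w in (0.18,-.1,-.2,-.3,-.4,-.48,-.54,-.6):
    l=-.36-w
    W=b2w([spoke(l),spoke(l+np.pi/2),spoke(l-np.pi/2)],b)
    print(w,((proj("scene",W)-[165,125])*4).round(0).tolist(),((proj("top",W)-[320,110])*4).round(0).tolist(),W[0].round(0))
E
python3 m.py 4
```

```text
0.18 [[179.0, 240.0], [444.0, 221.0], [174.0, 440.0]] [[495.0, 563.0], [149.0, 535.0], [488.0, 555.0]] [ 490. -143.  230.]
-0.1 [[224.0, 210.0], [467.0, 251.0], [143.0, 415.0]] [[437.0, 559.0], [121.0, 532.0], [526.0, 559.0]] [ 492. -116.  241.]
-0.2 [[243.0, 202.0], [472.0, 263.0], [135.0, 404.0]] [[413.0, 558.0], [115.0, 531.0], [537.0, 560.0]] [ 492. -105.  244.]
-0.3 [[262.0, 195.0], [476.0, 276.0], [128.0, 392.0]] [[388.0, 556.0], [112.0, 530.0], [546.0, 562.0]] [493. -95. 245.]
-0.4 [[281.0, 190.0], [478.0, 289.0], [123.0, 379.0]] [[363.0, 554.0], [111.0, 529.0], [553.0, 563.0]] [494. -84. 245.]
-0.48 [[296.0, 187.0], [478.0, 299.0], [121.0, 368.0]] [[342.0, 552.0], [112.0, 529.0], [557.0, 563.0]] [494. -76. 244.]
-0.54 [[308.0, 186.0], [477.0, 307.0], [119.0, 360.0]] [[327.0, 551.0], [113.0, 529.0], [559.0, 564.0]] [495. -70. 243.]
-0.6 [[320.0, 185.0], [476.0, 315.0], [119.0, 352.0]] [[311.0, 550.0], [115.0, 529.0], [561.0, 564.0]] [495. -64. 242.]
```

View pics/4s.png

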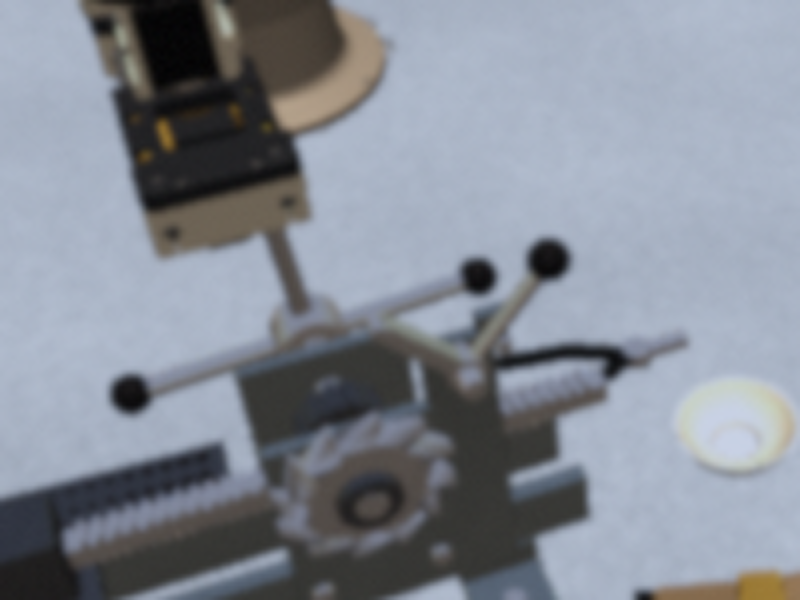

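View pics/4t.png

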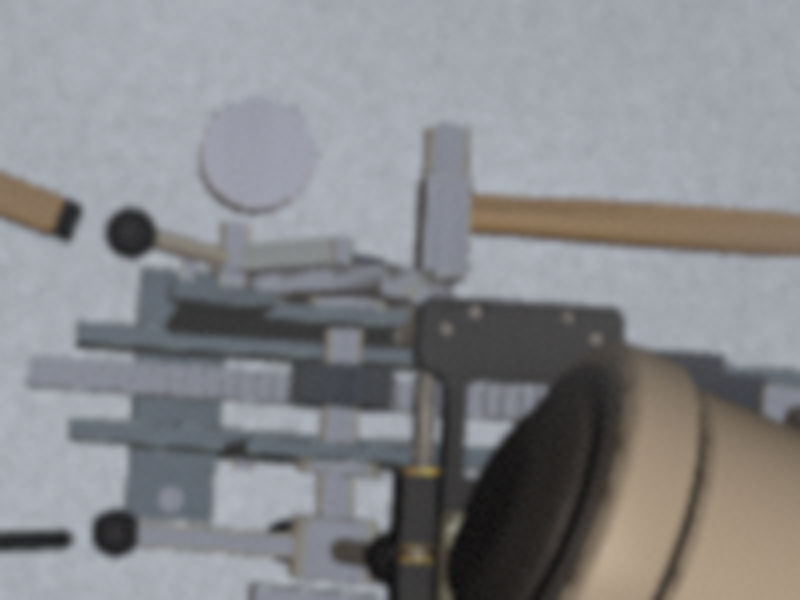

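```bash
python3 -m jog '{"xyz":[[0,0.15,0],[0,0.15,0],[0,0.15,0],[0,0.15,0],[0,0.15,0],[0,0,0]],"angular":[[0,0,0],[0,0,0],[0,0,0],[0,0,0],[0,0,0],[0,0,0]]}' 1
python3 m.py 5 >/dev/null
```

```text
time: 9.05
tool_pos: [495.6, -104.1, 226.6]
tcp_rot: [-3.141, -0.02, -0.067]
contact_force: [0.9, -1.5, 0.6]
grip_width: 0.4
```

View pics/5s.png

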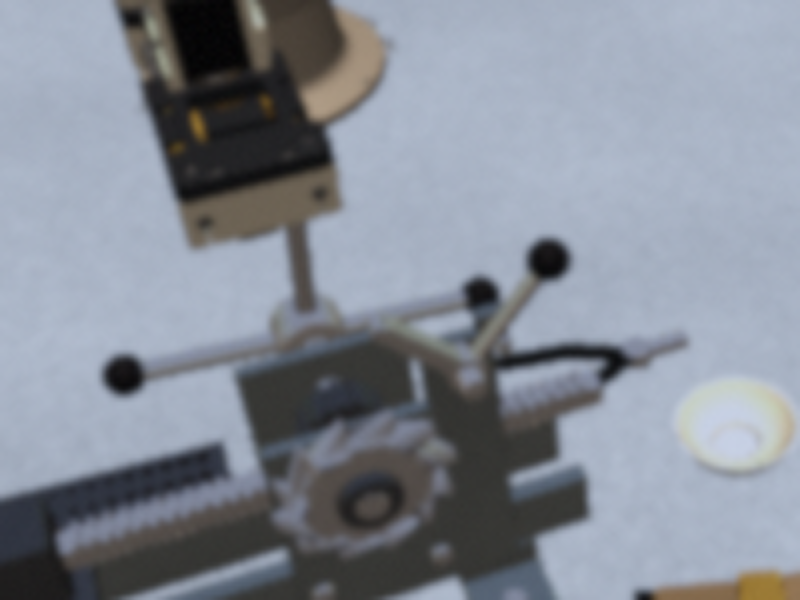

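```bash
python3 -m jog '{"xyz":[[0,0.13,0],[0,0,0],[0,-0.4,0],[0,-0.8,0],[0,0,0.5],[0,0,1],[0,0,1],[0,0,1],[0,0,0.9],[0,0,0]],"angular":[[0,0,0],[0,0,0],[0,0,0],[0,0,0],[0,0,0],[0,0,0],[0,0,0],[0,0,0],[0,0,0],[0,0,0]]}' 1
python3 m.py 6 >/dev/null
```

```text
time: 10.15
tool_pos: [493.5, -125.0, 319.3]
tcp_rot: [-3.137, -0.016, -0.068]
contact_force: [-0.1, 0.5, 0.8]
grip_width: 0.5
```

View pics/6s.png

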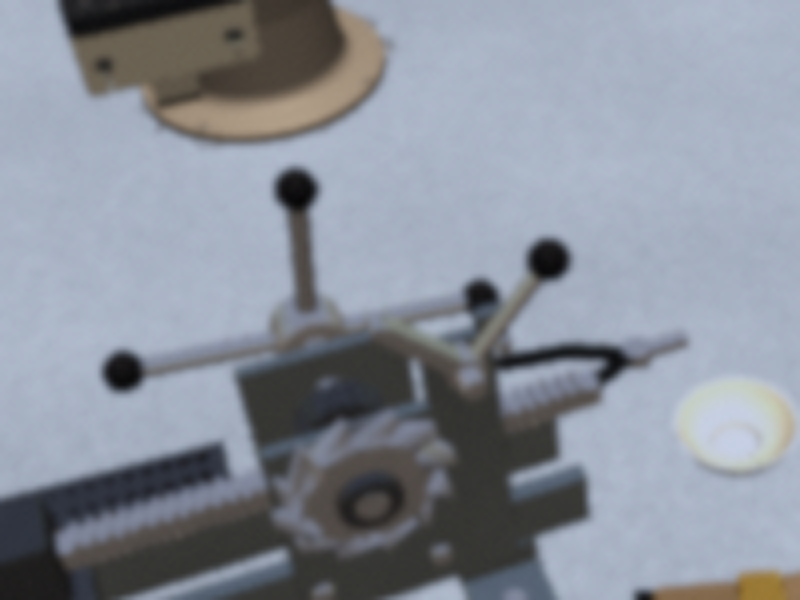

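```bash
python3 -m jog '{"xyz":[[0.66,0.95,0],[0.66,0.95,0],[0.66,0.95,0],[0.66,0.95,0],[0.66,0.95,0],[0.66,0.95,0],[0.66,0.95,0],[0.66,0.95,0],[0.66,0.95,0],[0.66,0.95,0]],"angular":[[0,0,0],[0,0,0],[0,0,0],[0,0,0],[0,0,0],[0,0,0],[0,0,0],[0,0,0],[0,0,0],[0,0,0]]}' 1
python3 -m jog '{"xyz":[[0,0,0],[0,0,0]],"angular":[[0,0.1,0],[0,0,0]]}' 1
python3 m.py 7 >/dev/null; python3 - <<'E'
from h import *
b=np.load("b.npy")[:3];print(b2w([pk(1.15)],b))
E
```

```text
time: 11.25
tool_pos: [622.4, 72.3, 301.9]
tcp_rot: [-3.133, 0.015, -0.074]
contact_force: [0.3, -0.7, 0.2]
grip_width: 0.8
time: 11.45
tool_pos: [622.1, 74.7, 298.0]
tcp_rot: [-3.134, 0.032, -0.071]
contact_force: [-0.2, 0.0, -0.7]
grip_width: 0.8
[[627.87081531  13.37352731 260.68113607]]
```

View pics/7s.png

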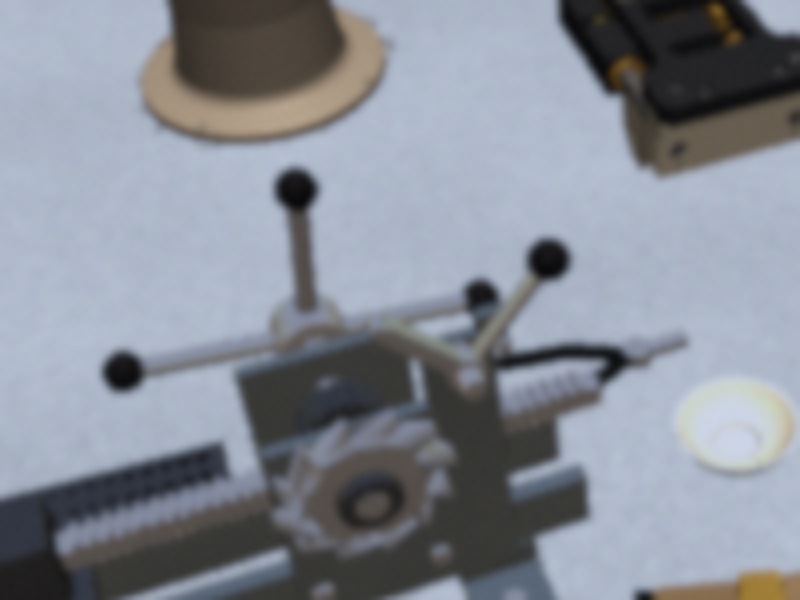

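```bash
python3 -m jog '{"xyz":[[0.2,0,-0.8],[0.1,0,-0.8],[0,0,-0.5],[0,0,0],[0,-0.8,0],[0,-0.6,0],[0,-0.4,0],[0,-0.3,0],[0,-0.3,0],[0,-0.3,0]],"angular":[[0,-0.3,0],[0,0,0],[0,0,0],[0,0,0],[0,0,0],[0,0,0],[0,0,0],[0,0,0],[0,0,0],[0,0,0]]}' 1
python3 -m jog '{"xyz":[[0,-0.3,0],[0,-0.3,0],[0,-0.3,0],[0,-0.3,0],[0,-0.3,0],[0,-0.3,0],[0,0,0]],"angular":[[0,0,0],[0,0,0],[0,0,0],[0,0,0],[0,0,0],[0,0,0],[0,0,0]]}' 1
python3 m.py 8 >/dev/null
```

```text
time: 12.55
tool_pos: [627.3, 11.2, 259.8]
tcp_rot: [-3.132, -0.008, -0.077]
contact_force: [-0.1, 0.1, 0.4]
grip_width: 0.3
time: 13.25
tool_pos: [627.2, -29.2, 259.3]
tcp_rot: [-3.133, -0.007, -0.078]
contact_force: [-0.1, 0.4, -0.4]
grip_width: 0.2
```

View pics/8s.png

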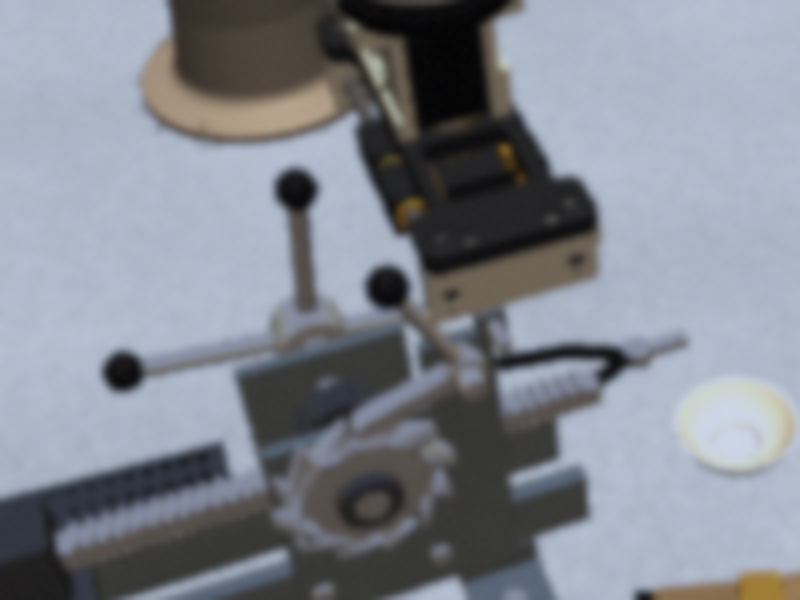

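```bash
python3 -m jog '{"xyz":[[0,0.6,0.4],[0,0.4,1],[0,0,1],[-0.5,-0.4,0.3],[-0.75,-1,0],[-0.75,-1,0],[-0.75,-1,0],[-0.75,-1,0],[-0.75,-1,0],[-0.75,-1,0]],"angular":[[0,0,0],[0,0,0],[0,0,0],[0,0,0],[0,0,0],[0,0,0],[0,0,0],[0,0,0],[0,0,0],[0,0,0]]}' 1
python3 -m jog '{"xyz":[[-0.75,-0.5,0],[-0.4,0,0],[0,0,0]],"angular":[[0,0,0],[0,0,0],[0,0,0]]}' 1
```

```text
time: 14.35
tool_pos: [519.9, -130.8, 316.0]
tcp_rot: [-3.13, -0.007, -0.067]
contact_force: [1.2, -0.7, 0.1]
grip_width: 0.3
time: 14.65
tool_pos: [492.6, -142.3, 316.1]
tcp_rot: [-3.131, -0.006, -0.07]
contact_force: [0.7, 0.1, 0.6]
grip_width: 0.4
```

```bash
python3 -m jog '{"xyz":[[0,0,-0.9],[0,0,-0.9],[0,0,-0.9],[0,0,-0.9],[0,0,-0.7],[0,0,0],[0,0.5,0],[0,0.5,0],[0,0.3,0],[0,0,0]],"angular":[[0,0,0],[0,0,0],[0,0,0],[0,0,0],[0,0,0],[0,0,0],[0,0,0],[0,0,0],[0,0,0],[0,0,0]]}' 1
```

```text
time: 15.65
tool_pos: [496.2, -107.5, 230.4]
tcp_rot: [-3.13, -0.014, -0.063]
contact_force: [-0.8, 0.6, -0.1]
grip_width: 0.6
```

```bash
python3 -m jog '{"xyz":[[0,0.15,0],[0,0.1,0],[0,0.1,0],[0,0.1,0],[0,0.1,0],[0,0,0]],"angular":[[0,0,0],[0,0,0],[0,0,0],[0,0,0],[0,0,0],[0,0,0]]}' 1
```

```text
time: 16.25
tool_pos: [496.9, -96.6, 231.4]
tcp_rot: [-3.133, -0.017, -0.064]
contact_force: [-0.1, -1.0, -0.3]
grip_width: 0.6
```

```bash
for i in 1 ; do python3 -m jog '{"xyz":[[0,0.1,0],[0,0.1,0],[0,0,0]],"angular":[[0,0,0],[0,0,0],[0,0,0]]}' 1; done; python3 -m jog '{"xyz":[[0,0.1,0],[0,0,0]],"angular":[[0,0,0],[0,0,0]]}' 1; python3 m.py 9 >/dev/null
```

```text
time: 16.55
tool_pos: [497.1, -92.9, 231.3]
tcp_rot: [-3.134, -0.017, -0.064]
contact_force: [0.5, -0.9, -0.1]
grip_width: 0.6
time: 16.75
tool_pos: [497.1, -92.1, 231.2]
tcp_rot: [-3.136, -0.018, -0.064]
contact_force: [-0.2, -3.5, -0.1]
grip_width: 0.6
```

View pics/9s.png

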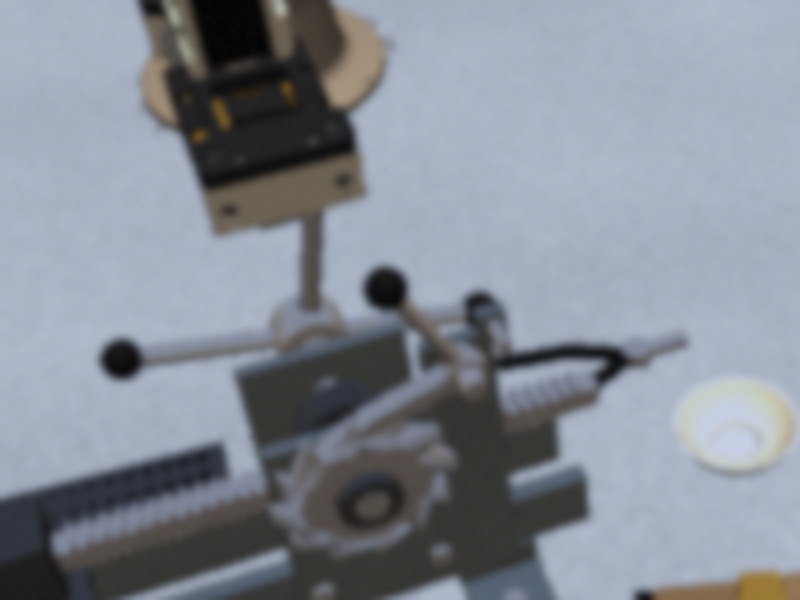

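```bash
python3 -m jog '{"xyz":[[0,0.1,0],[0,0,0]],"angular":[[0,0,0],[0,0,0]]}' 1; python3 -m jog '{"xyz":[[0,-0.4,0],[0,-1,0],[0,-1,0.4],[0,0,1],[0,0,1],[0,0,1],[0,-0.5,1],[0,-0.5,1],[0,0,0],[0,0,0]],"angular":[[0,0,0],[0,0,0],[0,0,0],[0,0,0],[0,0,0],[0,0,0],[0,0,0],[0,0,0],[0,0,0],[0,0,0]]}' 1;  python3 m.py 10
```

```text
time: 17.05
tool_pos: [497.2, -91.9, 231.2]
tcp_rot: [-3.14, -0.018, -0.065]
contact_force: [0.4, -2.9, -0.9]
grip_width: 0.2
time: 18.05
tool_pos: [495.0, -158.6, 341.8]
tcp_rot: [-3.126, -0.013, -0.063]
contact_force: [-0.3, 0.1, -0.2]
grip_width: 0.6
0.18 [[179.0, 240.0], [444.0, 221.0], [174.0, 440.0]] [[495.0, 563.0], [149.0, 535.0], [488.0, 555.0]] [ 490. -143.  230.]
-0.1 [[224.0, 210.0], [467.0, 251.0], [143.0, 415.0]] [[437.0, 559.0], [121.0, 532.0], [526.0, 559.0]] [ 492. -116.  241.]
-0.2 [[243.0, 202.0], [472.0, 263.0], [135.0, 404.0]] [[413.0, 558.0], [115.0, 531.0], [537.0, 560.0]] [ 492. -105.  244.]
-0.3 [[262.0, 195.0], [476.0, 276.0], [128.0, 392.0]] [[388.0, 556.0], [112.0, 530.0], [546.0, 562.0]] [493. -95. 245.]
-0.4 [[281.0, 190.0], [478.0, 289.0], [123.0, 379.0]] [[363.0, 554.0], [111.0, 529.0], [553.0, 563.0]] [494. -84. 245.]
-0.48 [[296.0, 187.0], [478.0, 299.0], [121.0, 368.0]] [[342.0, 552.0], [112.0, 529.0], [557.0, 563.0]] [494. -76. 244.]
-0.54 [[308.0, 186.0], [477.0, 307.0], [119.0, 360.0]] [[327.0, 551.0], [113.0, 529.0], [559.0, 564.0]] [495. -70. 243.]
-0.6 [[320.0, 185.0], [476.0, 315.0], [119.0, 352.0]] [[311.0, 550.0], [115.0, 529.0], [561.0, 564.0]] [495. -64. 242.]
```

View pics/10s.png

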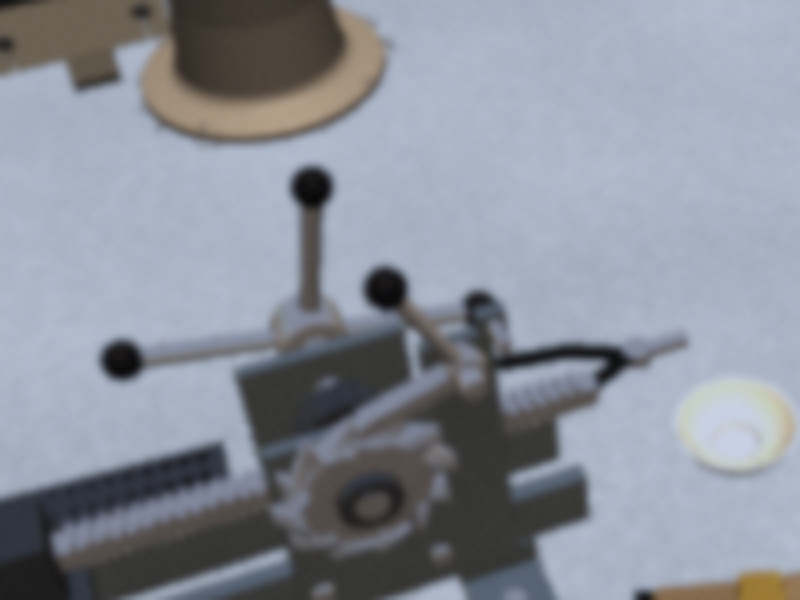

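View pics/10t.png

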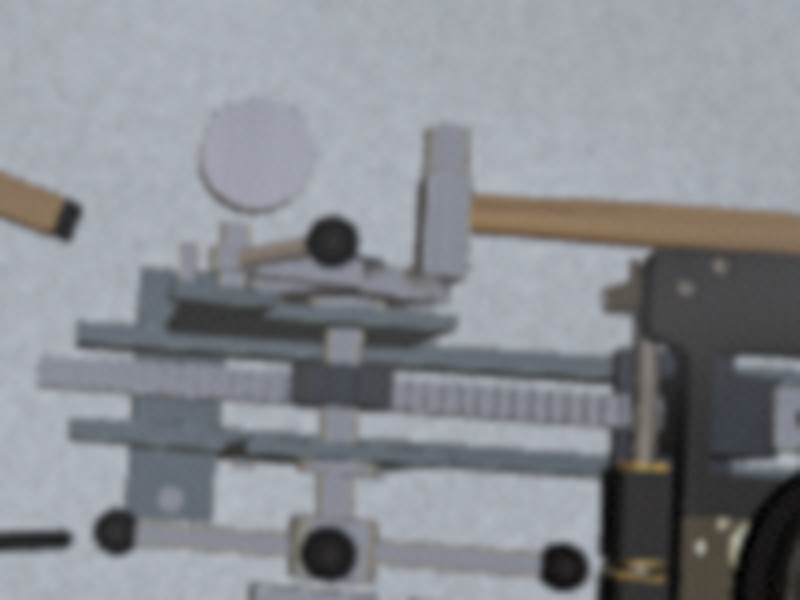

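The upright ball is at (312,187) in the scene crop and (328,552) in the top crop, which puts the wheel at about -0.55. The pawl's ball at (385,288) shows it seated. The gripper is clear and the loose things look unmoved, so I am handing in.

```bash
python3 -c "
from plant import bot
print(bot.close_job())"
```

```text
the job is handed in; nothing more can be done
None
```

The draw bench is eased back one notch and the job is handed in at about 18 s; no verdict was reported.

- **Pawl opened:** with the fingers shut, I pushed the pawl's ball over until it rested open. The picture showed the wheel unmoved.
- **Wheel pushed back:** I pushed the upright spoke from about +0.18 to about -0.475 rad with the pawl open.
- **Pawl closed:** I tipped the pawl down again, then nudged the spoke until it stopped against the pawl. At the stop the finger force was about 3 N and a further 2 mm command moved it only 0.2 mm.

**Last checks:** the camera put the wheel at about -0.55 rad, within the -0.63 to -0.44 range, and it stayed there when released. The pawl is seated, judged by eye from its ball's position; I did not fit its angle again. The gripper is clear, at about 340 mm height. The tin, hammer, ring clamp and dish looked unmoved as far as the pictures show them. In the last pictures the block and pliers were only partly in view and the spare plate was hidden by the arm. No check failed or disagreed.

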